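# Load test cassettes into a reader's spring feed column

## Robot

A 6-joint arm with a two-finger parallel gripper is mounted at the origin on a cart in front of the work surface, level with it; the furniture and walls round the work are solid. World frame = base frame: x ahead of the robot, y to its left, z up, the work surface at z = 0. Lengths are in m, angles in rad, forces in N, time in s.
With the tool pointing down it reaches from about 0.275 to 0.75 m from the base axis. Payload 10.2 kg.
Tool frame: the origin (TCP) lies midway between the tips of the shut fingers; the grasp point (between the pads) lies 19 mm behind it (env.hold_point_z is the distance from the TCP to the grasp point, in m); x points along the fingers, z is the direction in which the jaws open and shut, and the axes are right-handed (so a half turn about x gives the same grasp; the last joint's range is limited). The gripper opens to 85 mm and grips with 20 to 120 N. Pads are 22 mm wide; open, the fingers measure 114 mm over their backs; the gripper's body (76 mm by 85 mm) begins 54 mm behind the grasp point. The pads swing forward as they close: fully open they stand 13 mm farther back than shut.
Start: joints at [1.091, 0.313, 1.498, -0, 1.331, -0.223], TCP at [0.133, 0.508, 0.231] pointing down, gripper open.
Joint ranges: [-2.94, 2.94], [-0.97, 2.17], [0.19, 2.56], [-1.23, 4.37], [0.02, 3.11], [-2.88, 2.88]. Speed limits (rad/s): [2.39, 2.39, 3.01, 3.14, 3.14, 3.14].

## Interface

Orientations are given as a unit quaternion [x, y, z, w].
In Python, from bench import env, kinematics, monitor, eyes, job gives the robot as it stands. The module is installed in compiled form; this text tells all that it offers. Calls block until the motion is done:
- env.reach(position, orientation): joint-space move of the TCP to a pose.
- env.movel(position, velocity=0.15, frame=None, guard=None): straight line of the TCP; frame=None keeps the orientation; velocity is the mean speed in m/s. With guard (N) it stops when the force on the tool has changed by that much, and returns True; else False.
- env.set_joints(angles): joint-space move.
- env.release() and env.close_gripper(effort=None): open the fingers fully, or close them until they stop; effort is the grip in N (None keeps the last).
- env.hold(seconds).
- kinematics.ik(position, orientation): joint angles nearest the present ones, or None.
- monitor.sense(): the state.
- eyes.grab_frame(name): name is "side" or "top" or "wrist"; returns a dict with "frame" (420x560x3 uint8, red, green, blue), "mtx" (3x3 intrinsics, pixels), "view" (4x4, takes a point from world to camera coordinates). Camera axes: x right, y down, z forward; pixel columns grow to the right and rows downward; lengths in m; the calibration is good to about 2 mm. A picture is of the moment at which its call begins. There is no depth.
A pose or a line that the arm cannot do raises env.MotionError and nothing moves.
- job.hand_in(): hands the job in, once; it reports no verdict.
The state is a dict: "clock": time; "joints": joint angles; "qvel": joint speeds; "joint_efforts": joint torques, N m; "position": TCP position; "ee_rot": TCP orientation; "contact_force": force on the tool from outside, world axes, zero at the start; "ft_torque": the same for the moment, N m; "finger_gap": opening from 0.0 (shut) to 1.0 (fully open).
Only numpy, scipy, OpenCV 4.12 (cv2) and the standard library are available. Lean on these libraries where they do the work, as an engineer would, in place of code of your own. Each camera call takes 0.05 s, during which the arm holds its last target.

## Task

Load the two white test cassettes into the spring-loaded feed column of the small reader, one after the other, face up and with the sample well towards the front of the reader. Press each one down from above against the spring until both catches snap over its ends and it stays down by itself; never force it hard once it has gone solid, and leave the other things on the bench where they are.

Things in the scene. Friction and masses are not known exactly. Their poses are not given: they have to be found in the camera images.
- reader: Low white bench-top reader, fixed, 205 x 148 mm, deck 50 mm high, with a feed column on its front part. Origin on the bench below the column's axis; x points from its front (robot side) to its back, z up. Casing from x = -75 to +130 mm; from x = 76 mm on a panel with a small screen, 96 mm high.
- column_mouth (a point): Centre of the column's mouth, 115 mm above the bench, axes as the reader's. The column is a well 73 mm (x) by 29 mm (y) between four corner posts with flared tops that end 3 mm above this point; a cassette lies in it lengthwise along x. Each loaded cassette must end with its sample well towards -x.
- side_openings (a point): On the axis, 47 mm below the mouth. From here up the long sides of the column are open over 46 mm of their length between the posts, for fingers that straddle a cassette; low skirts stand below.
- follower_rest (a point): On the axis, 20 mm below the mouth: top of the sprung follower plate when the column is empty, +-8 mm (see stop_level). The first cassette is set down on it, the second on the catch slopes, 5 mm lower. Pressing takes 4 N here, plus 0.44 N per mm: about 13 N where the first cassette is caught, 16 N at the second, and up to 5 N more while the catches are driven aside.
- catch_level (a point): On the axis, 31.5 mm below the mouth: underside of the two spring catches, +-8 mm (see stop_level). One at each end of the column, 14 mm wide, reaching 5 mm into the well, sloped on top, flat below. A cassette whose top gets below them is caught; let go earlier, it is pushed up again. The second cassette pushes the first 8 mm farther down.
- stop_level (a point): On the axis, 49.5 mm below the mouth: the follower's top when it meets its firm rubber stop, 2 mm past where the second cassette is caught (10 mm past for the first). Follower, catches and stop are clamped as one unit up to 8 mm higher or lower, measured nowhere: feel for it. About 21 N of pressing means caught and at the stop; over 45 N is forcing. Press at 10 mm/s or less, mid-cassette.
- cassette_a_center (a point): Centre (half-way up, 4 mm above the underside) of a flat white plastic test cassette lying face up: a rigid block 70 x 26 x 8 mm, length along its x, width along its y, about 30 g. A small test window is near the middle of its top, a round sample well near its -x end. The two cassettes are alike; either may go first.
- cassette_b_center (a point): The same for the other, identical cassette.
- cassette_a_well (a point): Round sample well on the top face of the first cassette, 22 mm from its centre towards its -x end, 12 mm across the rim.
- cassette_b_well (a point): The same for the other cassette.
- cassette_a: The first cassette as a body; origin at the centre of its underside.
- cassette_b: The other cassette as a body; origin at the centre of its underside.
- timer: White bench timer, 52 x 72 x 34 mm, loose; to be left alone. Origin at the centre of its underside.
- oil_bottle: Small bottle with a dark cap, 31 mm across and 68 mm high, loose; to be left alone. Origin at the centre of its underside.
- lens_tissue: Flat booklet of lens tissue, 53 x 101 x 10 mm, loose; to be left alone. Origin at the centre of its underside.
Mind the look-alikes: they are no part of the job. What is shaped like the cassette_b but green is not meant. Leave any green look-alike of the cassette_a alone.

How it is judged:
By the outcome, as a careful person would: the job done as asked, in the order asked, and still so for the second after the job is handed in, with the robot touching nothing.
It also fails if it takes over 67 s, if anything falls off the work surface, if the arm or the gripper's body presses on something with over 40 N, if the wrist force passes 120 N, or if a joint passes its speed limit or range.

## Working session

There is one attempt and no reset: what is moved stays moved. The work goes in short steps, each a Python script; the robot and the scene stay as the last script left them, time stands still between calls to the robot, and variables do not carry over. Pictures are saved under pics/ and viewed, and the job is handed in when it is done.

```bash
mkdir -p pics; python3 - <<'E'
from bench import env, kinematics, monitor, eyes, job
import cv2, numpy as np, pickle
d={}
for n in ("side","top","wrist"):
    f=eyes.grab_frame(n); d[n]=f
    cv2.imwrite(f"pics/{n}0.png",cv2.cvtColor(f["frame"],cv2.COLOR_RGB2BGR))
    print(n,np.round(f["mtx"],1).tolist(),np.round(f["view"],3).tolist())
pickle.dump({k:{kk:np.array(v[kk]) for kk in("frame","mtx","view")} for k,v in d.items()},open("f0.pkl","wb"))
s=monitor.sense();print(s["clock"],s["position"],s["ee_rot"],s["finger_gap"],s["contact_force"],env.hold_point_z)
E
```

```text
side [[432.4, 0.0, 278.5], [0.0, 432.4, 210.5], [0.0, 0.0, 1.0]] [[0.981, -0.193, 0.018, -0.504], [-0.093, -0.551, -0.829, 0.154], [0.17, 0.812, -0.559, 1.186], [0.0, 0.0, 0.0, 1.0]]
top [[511.1, 0.0, 278.1], [0.0, 511.1, 210.2], [0.0, 0.0, 1.0]] [[0.011, -1.0, 0.005, 0.02], [-0.997, -0.011, -0.076, 0.507], [0.076, -0.004, -0.997, 1.668], [0.0, 0.0, 0.0, 1.0]]
wrist [[316.7, 0.0, 278.4], [0.0, 316.7, 212.0], [0.0, 0.0, 1.0]] [[0.254, 0.967, -0.002, -0.525], [0.927, -0.243, 0.286, -0.038], [0.276, -0.074, -0.958, 0.38], [0.0, 0.0, 0.0, 1.0]]
0.15 [0.13327038 0.50761606 0.2308648 ] [-0.4320044   0.5602291   0.43171208  0.55958935] 0.9997764904363564 [-0.12611291  0.1569635  -0.55885792] 0.0187
```

View pics/side0.png

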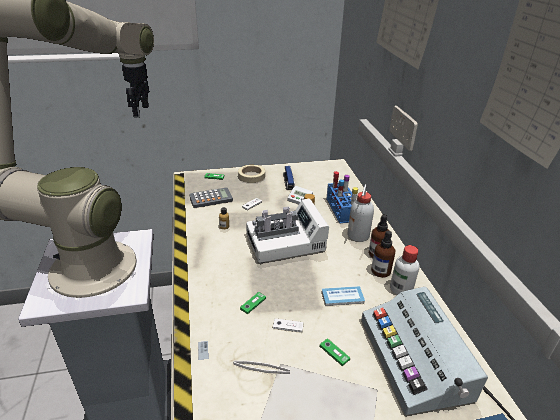

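View pics/top0.png

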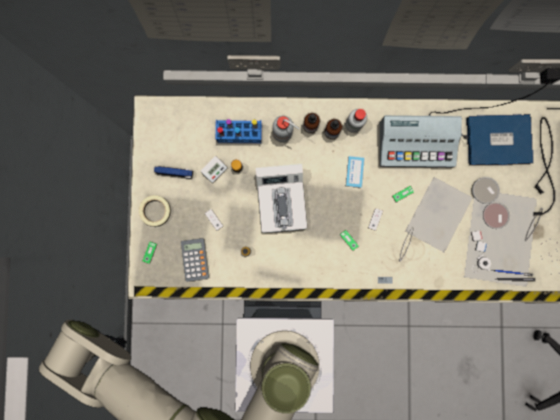

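View pics/wrist0.png

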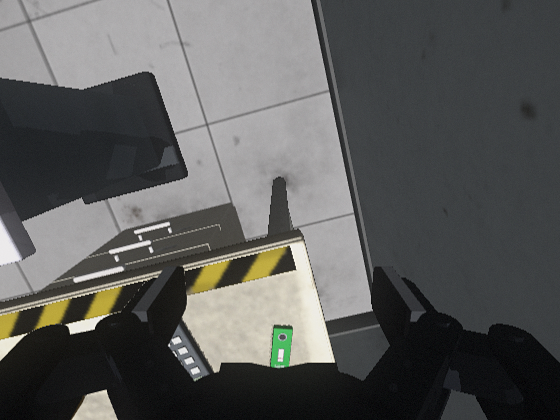

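The white candidates in top view are (213,220) and (375,218). The green look-alikes at (149,252), (348,240) and (402,194) are to be left alone, and the white squares near (480,240) are too small to be cassettes. I'll confirm with enlarged crops.

```bash
cat > h.py <<'E'
import numpy as np, cv2, pickle
def ray(f,u,v,z):
    K=np.array(f["mtx"]);V=np.array(f["view"]);R=V[:3,:3];t=V[:3,3]
    c=-R.T@t; d=R.T@np.linalg.solve(K,[u,v,1.0]); s=(z-c[2])/d[2]; return c+s*d
def proj(f,p):
    K=np.array(f["mtx"]);V=np.array(f["view"]);q=V[:3,:3]@np.asarray(p,float)+V[:3,3];q=K@q;return q[:2]/q[2]
E
python3 - <<'E'
from h import *
d=pickle.load(open("f0.pkl","rb"))
def crop(n,u0,v0,w,h,s):
    im=cv2.cvtColor(d[n]["frame"],cv2.COLOR_RGB2BGR)[v0:v0+h,u0:u0+w]
    return cv2.resize(im,None,fx=s,fy=s,interpolation=cv2.INTER_CUBIC)
a=crop("top",193,200,40,40,7);b=crop("top",355,198,40,40,7);
cv2.imwrite("pics/c1.png",np.vstack([np.hstack([a,b]),np.hstack([crop("side",235,185,40,40,7),crop("side",268,305,40,40,7)])]))
cv2.imwrite("pics/c2.png",crop("top",245,155,75,85,7))
cv2.imwrite("pics/c3.png",crop("side",235,175,105,95,6))
f=d["top"]
hsv=cv2.cvtColor(f["frame"],cv2.COLOR_RGB2HSV)
for (u0,v0) in((193,200),(355,198)):
    print(f["frame"][v0+20,u0+5],f["frame"][v0+20,u0+20])
    h=hsv[v0:v0+40,u0:u0+40]
    g=f["frame"][v0:v0+40,u0:u0+40].astype(int)
    m=((g.min(2)>195)&(g.max(2)-g.min(2)<22)).astype(np.uint8)
    cs,_=cv2.findContours(m,cv2.RETR_EXTERNAL,cv2.CHAIN_APPROX_NONE)
    c=max(cs,key=cv2.contourArea)+np.array([u0,v0]);
    box=cv2.boxPoints(cv2.minAreaRect(c)); P=np.array([ray(f,u,v,.008)[:2] for u,v in box])
    print(cv2.contourArea(c),cv2.minAreaRect(c),P.mean(0),np.linalg.norm(P[0]-P[1]),np.linalg.norm(P[1]-P[2]))
E
```

```text
[176 166 147] [214 208 204]
105.5 ((213.31080627441406, 219.1351318359375), (19.41335678100586, 6.393620491027832), 54.462318420410156) [0.47529106 0.23998072] 0.021142343104486875 0.06475835614876452
[187 177 156] [219 213 209]
112.5 ((375.4794616699219, 218.55479431152344), (6.905427932739258, 19.662914276123047), 20.556045532226562) [ 0.48334942 -0.29847712] 0.0657647044187249 0.022887446885821887
```

View pics/c1.png

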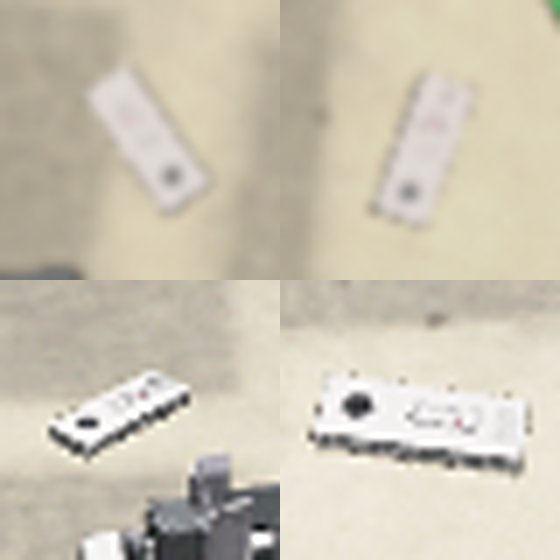

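View pics/c2.png

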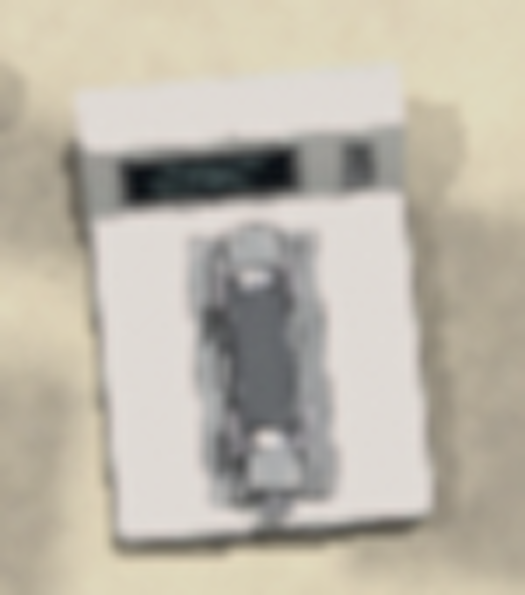

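View pics/c3.png

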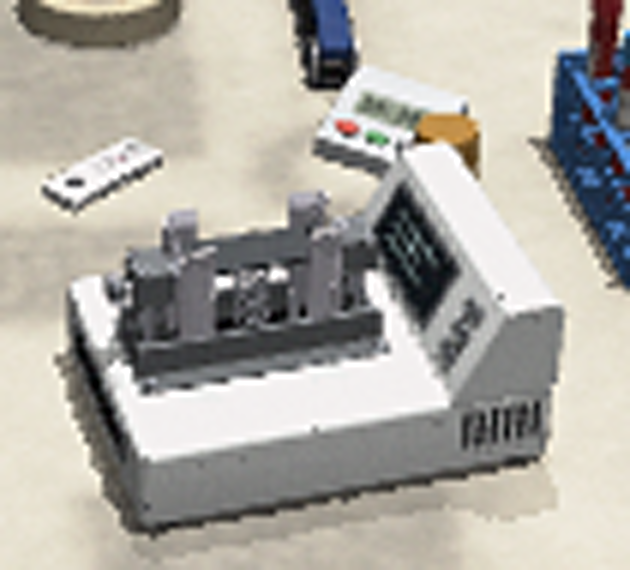

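Both crops show a white cassette, face up, each with a round dark well. In top view the wells are at about (217.5,225) for A and (373.5,225) for B. The reader's deck front edge runs from about (262,231) to (307,228), and the screen is at the back. Next I'll refine with wrist views from above.

```bash
cat >> h.py <<'E'
from scipy.spatial.transform import Rotation as Rn
def down(phi):
    # tool x down, tool z (jaw dir) horizontal at world angle phi
    x=np.array([0,0,-1.]);z=np.array([np.cos(phi),np.sin(phi),0]);y=np.cross(z,x)
    return Rn.from_matrix(np.c_[x,y,z]).as_quat()
E
python3 - <<'E'
from h import *
from bench import env, kinematics, monitor
d=pickle.load(open("f0.pkl","rb"))
s=monitor.sense()
R=Rn.from_quat(s["ee_rot"]).as_matrix(); V=d["wrist"]["view"]
c=-V[:3,:3].T@V[:3,3]
print("cam in tool",R.T@(c-s["position"]),"axes(cols x,y,z) in tool",np.round(R.T@V[:3,:3].T,3).tolist()); print("tool R",np.round(R,3).tolist())
f=d["top"]
FL=ray(f,261.9,229.5,.05);FR=ray(f,306.5,227,.05);print(FL,FR,np.linalg.norm(FL-FR))
for n,w,m in(("A",(193+172/7,200+176/7),(213.3,219.1)),("B",(355+(408-280)/7,198+190/7),(375.5,218.6))):
    W=ray(f,*w,.008);M=ray(f,*m,.008);dv=M-W;print(n,W,M,np.linalg.norm(dv),np.degrees(np.arctan2(dv[1],dv[0])))
e=(FL-FR)[:2];yaw=np.arctan2(e[1],e[0])-np.pi/2;print("reader yaw",np.degrees(yaw))
o=((FL+FR)/2)[:2]+.075*np.array([np.cos(yaw),np.sin(yaw)]);print("origin",o)
for p in np.linspace(-np.pi,np.pi,13):
    out=[]
    for q in(o,[.475,.24],[.483,-.298]):
        try:j=kinematics.ik([*q[:2],.2],down(p));out.append(None if j is None else np.round(j,2).tolist())
        except Exception as ex: out.append("x")
    print(round(np.degrees(p)),out)
E
```

```text
cam in tool [-0.14299748  0.07231629  0.00037619] axes(cols x,y,z) in tool [[0.001, -0.286, 0.958], [-0.0, -0.958, -0.286], [1.0, 0.0, -0.001]]
tool R [[-0.0, -0.967, 0.254], [-0.001, 0.254, 0.967], [-1.0, 0.0, -0.001]]
[0.44110545 0.07719307 0.05      ] [ 0.45081372 -0.06690718  0.05      ] 0.14442690628513677
A [0.4554804  0.22543653 0.008     ] [0.4753763  0.23999993 0.008     ] 0.024656427302124105 36.203378734710824
B [ 0.46131741 -0.29110062  0.008     ] [ 0.48315601 -0.29853029  0.008     ] 0.023067823818468405 -18.788710495693323
reader yaw 3.8542865366013705
origin [0.52078995 0.01018439]
-180 [None, None, [-0.76, 0.43, 1.41, -0.0, 1.3, 2.38]]
-150 [[-0.21, 0.33, 1.56, -0.0, 1.25, 2.41], [0.25, 0.35, 1.52, -0.0, 1.26, 2.87], [-0.76, 0.43, 1.41, -0.0, 1.3, 1.86]]
-120 [[-0.21, 0.33, 1.56, -0.0, 1.25, 1.89], [0.25, 0.35, 1.52, -0.0, 1.26, 2.34], [-0.76, 0.43, 1.41, -0.0, 1.3, 1.34]]
-90 [[-0.21, 0.33, 1.56, -0.0, 1.25, 1.37], [0.25, 0.35, 1.52, -0.0, 1.26, 1.82], [-0.76, 0.43, 1.41, -0.0, 1.3, 0.81]]
-60 [[-0.21, 0.33, 1.56, -0.0, 1.25, 0.84], [0.25, 0.35, 1.52, -0.0, 1.26, 1.
[... 215 characters left out ...]
.35, 1.52, -0.0, 1.26, 0.25], [-0.76, 0.43, 1.41, -0.0, 1.3, -0.76]]
30 [[-0.21, 0.33, 1.56, -0.0, 1.25, -0.73], [0.25, 0.35, 1.52, -0.0, 1.26, -0.28], [-0.76, 0.43, 1.41, -0.0, 1.3, -1.28]]
60 [[-0.21, 0.33, 1.56, -0.0, 1.25, -1.25], [0.25, 0.35, 1.52, -0.0, 1.26, -0.8], [-0.76, 0.43, 1.41, -0.0, 1.3, -1.81]]
90 [[-0.21, 0.33, 1.56, -0.0, 1.25, -1.78], [0.25, 0.35, 1.52, -0.0, 1.26, -1.32], [-0.76, 0.43, 1.41, -0.0, 1.3, -2.33]]
120 [[-0.21, 0.33, 1.56, -0.0, 1.25, -2.3], [0.25, 0.35, 1.52, -0.0, 1.26, -1.85], [-0.76, 0.43, 1.41, -0.0, 1.3, -2.85]]
150 [[-0.21, 0.33, 1.56, -0.0, 1.25, -2.82], [0.25, 0.35, 1.52, -0.0, 1.26, -2.37], None]
180 [None, None, [-0.76, 0.43, 1.41, -0.0, 1.3, 2.38]]
```

```bash
python3 - <<'E'
from h import *
from bench import env, kinematics, monitor, eyes
yaw=np.radians(3.85);ya=np.radians(36.2);yb=np.radians(-18.8);H=np.pi/2
o=[.5208,.0102]
D={}
def g(n):
    f=eyes.grab_frame("wrist");D[n]={k:np.array(f[k]) for k in("frame","mtx","view")}
    s=monitor.sense();D[n]["s"]=s
    cv2.imwrite(f"pics/{n}1.png",cv2.cvtColor(f["frame"],cv2.COLOR_RGB2BGR));print(n,s["clock"],s["position"])
env.reach([.4754,.24,.11],down(ya+H));g("A")
env.movel([.4754,.24,.215],velocity=.3)
env.reach([*o,.215],down(yaw-H));g("R2")
env.reach([*o,.215],down(yaw+H));g("R1")
env.reach([.4832,-.2985,.11],down(yb+H));g("B")
pickle.dump(D,open("f1.pkl","wb"))
E
```

```text
A 1.85 [0.47513706 0.24066732 0.1102168 ]
R2 5.1417 [0.52077982 0.01033528 0.21495397]
R1 7.8417 [0.52080662 0.01018615 0.21500334]
B 9.1333 [ 0.48389168 -0.29750693  0.11055797]
```

```bash
python3 - <<'E'
import cv2,numpy as np
for a,b,n in(("A","B","ab"),("R1","R2","r12")):
    x=[cv2.imread(f"pics/{k}1.png")[60:360,90:470] for k in(a,b)]
    cv2.imwrite(f"pics/{n}.png",np.hstack(x))
E
```

```text
(no output)
```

View pics/ab.png

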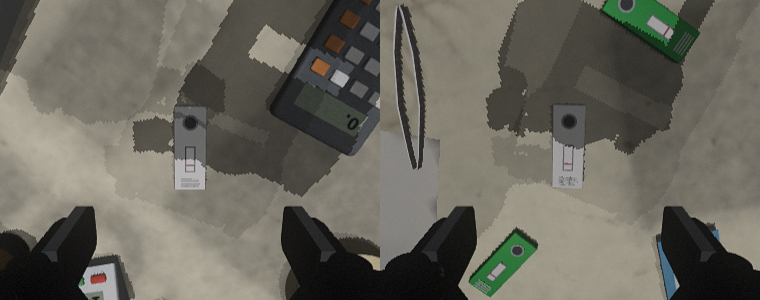

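View pics/r12.png

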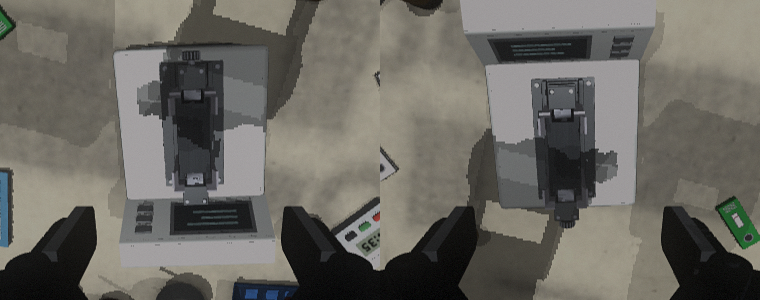

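```bash
python3 - <<'E'
import cv2,numpy as np
def c(n,u,v,w,h,s=4): return cv2.resize(cv2.imread(f"pics/{n}1.png")[v:v+h,u:u+w],None,fx=s,fy=s,interpolation=cv2.INTER_CUBIC)
cv2.imwrite("pics/r1z.png",c("R1",235,105,90,165,3.5)) 
cv2.imwrite("pics/r2z.png",c("R2",235,130,90,165,3.5))
cv2.imwrite("pics/abz.png",np.hstack([c("A",250,155,65,105,5),c("B",250,155,65,105,5)]))
E
```

```text
(no output)
```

View pics/r1z.png

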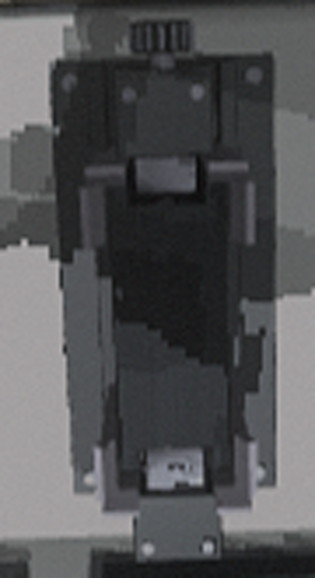

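View pics/r2z.png

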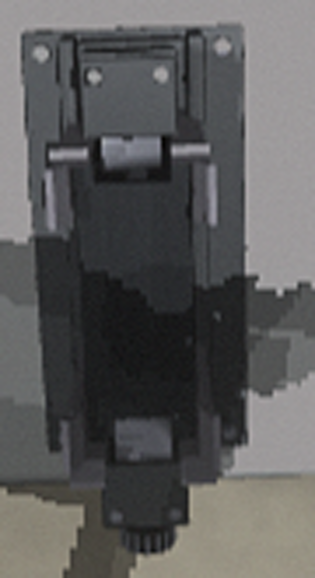

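View pics/abz.png

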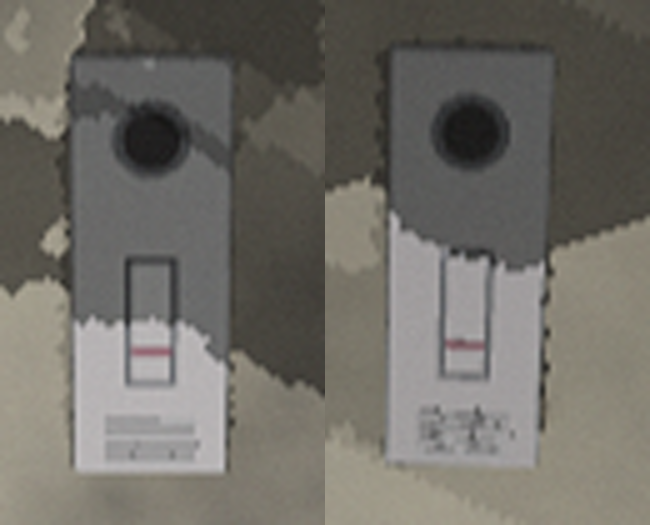

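```bash
python3 - <<'E'
import cv2,numpy as np
def c(n,u,v,w,h,s=8):
    x=cv2.imread(f"pics/{n}1.png")[v:v+h,u:u+w].astype(float)
    x=np.clip((x/255)**.6*255*1.1,0,255).astype(np.uint8)
    return cv2.resize(x,None,fx=s,fy=s,interpolation=cv2.INTER_CUBIC)
cv2.imwrite("pics/r1zz.png",np.vstack([c("R1",245,140,80,36),c("R1",245,224,80,36)]))
cv2.imwrite("pics/r2zz.png",np.vstack([c("R2",235,162,80,36),c("R2",235,240,80,36)]))
E
```

```text
(no output)
```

View pics/r1zz.png

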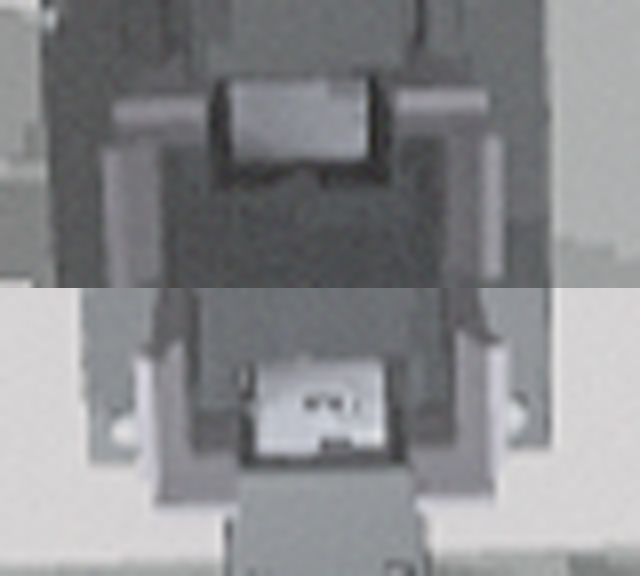

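View pics/r2zz.png

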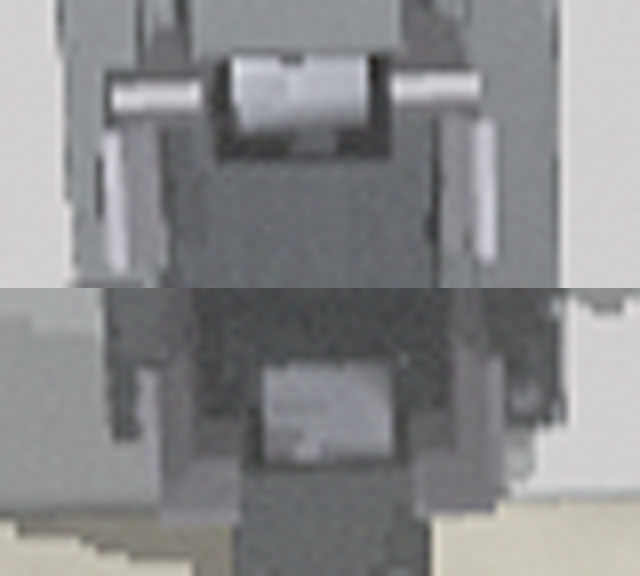

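```bash
python3 - <<'E'
from h import *
D=pickle.load(open("f1.pkl","rb"))
def px(o,x,y,s): return (o[0]+(x+.5)/s-.5,o[1]+(y+.5)/s-.5)
z=.118
def ana(n,top,bot):
    f=D[n];P=lambda o,x,y:ray(f,*px(o,x,y,8),z)[:2]
    q={k:P(*a) for k,a in top.items()}
    tl,tr,bl,br=q["tl"],q["tr"],q["bl"],q["br"]
    mt=(tl+tr)/2;mb=(bl+br)/2
    w1=np.linalg.norm(tl-tr);w2=np.linalg.norm(bl-br)
    ax=(mb-mt);ax/=np.linalg.norm(ax)
    if ax[0]<0: ax=-ax
    et=q["et"];eb=q["eb"];
    c=mt+ax*np.dot((et+eb)/2-mt,ax)
    print(n,"w",w1,w2,"len",abs(np.dot(et-eb,ax)),"yaw",np.degrees(np.arctan2(ax[1],ax[0])),"c",c, "mid y t/b",mt,mb)
    side=[np.degrees(np.arctan2(*(np.sign((b-a)[0])*(b-a))[::-1])) for a,b in((tl,bl),(tr,br))]
    print(" side yaws",side)
T,Bq=(245,140),(245,224)
ana("R1",dict(tl=(T,103,210),tr=(T,503,205),bl=(Bq,142,130),br=(Bq,503,125),et=(T,300,95),eb=(Bq,322,214)),0)
T,Bq=(235,162),(235,240)
ana("R2",dict(tl=(T,103,195),tr=(T,497,190),bl=(Bq,142,115),br=(Bq,503,120),et=(T,300,78),eb=(Bq,325,229)),0)
def cas(n,C):
    f=D[n];q=[ray(f,*px((250,155),x,y,5),.008)[:2] for x,y in C]
    c=np.mean(q,0);ax=(q[2]+q[3]-q[0]-q[1])/2
    print(n,c,"len",np.linalg.norm(ax),"wid",np.linalg.norm(q[0]-q[1]),np.linalg.norm(q[2]-q[3]),"yaw",np.degrees(np.arctan2(ax[1],ax[0])),
     [np.degrees(np.arctan2(*(b-a)[::-1])) for a,b in((q[0],q[3]),(q[1],q[2]))])
cas("A",[(72,60),(231,60),(226,470),(76,470)])
cas("B",[(64,47),(228,50),(213,466),(61,465)])
E
```

```text
R1 w 0.03789630829822031 0.03665161286521757 len 0.08016388803836347 yaw 5.913387799086476 c [0.51280676 0.01377764] mid y t/b [0.48340909 0.01073274] [0.54322272 0.01692801]
 side yaws [np.float64(6.504600205304651), np.float64(5.320989511333767)]
R2 w 0.03802280299545697 0.03719930088553241 len 0.08143383523617129 yaw 5.856325008321766 c [0.51395509 0.01381759] mid y t/b [0.5434186  0.01683965] [0.48605718 0.01095611]
 side yaws [np.float64(6.287801320036915), np.float64(5.432463924160088)]
A [0.47360413 0.24039723] len 0.06870656535390875 wid 0.024646488851715682 0.025115168830768538 yaw 36.21649810472137 [np.float64(36.02107812719724), np.float64(36.41191822916334)]
B [ 0.4813509  -0.29706055] len 0.06979336537251606 wid 0.025402450911317345 0.025463347295506835 yaw -19.947079899188278 [np.float64(-19.970969436050552), np.float64(-19.923090706126423)]
```

```bash
python3 - <<'E'
from h import *
D=pickle.load(open("f1.pkl","rb"))
for n,L,R in(("R1",(204.5,113.5),(356.5,105)),("R2",(343,267),(211,260))):
    a=ray(D[n],*R,.05)[:2];b=ray(D[n],*L,.05)[:2]
    if n=="R1": a,b=a,b
    e=a-b; e=e if e[1]>0 else -e
    yaw=np.arctan2(e[1],e[0])-np.pi/2;m=(a+b)/2
    print(n,np.linalg.norm(e),np.degrees(yaw),m,m+.075*np.array([np.cos(np.radians(5.9)),np.sin(np.radians(5.9))]))
print({n:[proj(D[n],[.5134,.0138,.118]),proj(D[n],[.5134,.0138,.05])] for n in("R1","R2")})
f=pickle.load(open("f0.pkl","rb"))
c=np.array([.5134,.0138]);r=np.radians(5.9);R=np.array([[np.cos(r),-np.sin(r)],[np.sin(r),np.cos(r)]])
for n in("top","side"):
    print(n,[np.round(proj(f[n],[*(c+R@np.array(p)),.05]),1).tolist() for p in((-.075,.074),(-.075,-.074))])
E
```

```text
R1 0.14087022530827176 6.8653942740729885 [0.44145725 0.00650928] [0.51605996 0.01421872]
R2 0.1411631624413888 0.528202856484606 [0.44475368 0.00647728] [0.51935639 0.01418672]
{'R1': [array([283.64425927, 203.88052935]), array([282.60078513, 185.91915271])], 'R2': [array([273.5325326 , 222.65700299]), array([274.50650824, 200.99184341])]}
top [[261.1, 232.6], [306.7, 228.4]]
side [[246.6, 220.0], [259.4, 250.2]]
```

Column centre is about (0.5134, 0.0138) with yaw 5.9°, and the two opposed wrist views agree to about 1 mm. The rim measures 81 x 37.5 mm, which fits 73 x 29 plus post thickness. Next is picking cassette B.

```bash
python3 - <<'E'
from h import *
from bench import env, kinematics, monitor, eyes
q=down(np.radians(-19.95+90)); c=[.4819,-.2973]
env.reach([*c,.06],q)
env.movel([*c,.003],velocity=.1,guard=8); env.hold(.15)
s=monitor.sense();print(s["position"],s["contact_force"])
env.close_gripper(effort=35);env.hold(.2)
s=monitor.sense();print(s["finger_gap"],s["contact_force"])
env.movel([*c,.10],velocity=.2);env.hold(.2)
s=monitor.sense();print(s["clock"],s["finger_gap"],s["position"],s["contact_force"])
for n in("wrist","side"):
    f=eyes.grab_frame(n);cv2.imwrite(f"pics/{n}2.png",cv2.cvtColor(f["frame"],cv2.COLOR_RGB2BGR))
E
```

```text
[ 0.48227446 -0.29762589  0.00380766] [-0.3454385  -0.69020325  0.24873134]
0.286305143097667 [0.15235693 0.53677319 3.80404619]
11.925 0.2883174667086286 [ 0.48141146 -0.29689393  0.09859345] [-0.65401459  0.02220946 -0.92930242]
```

View pics/wrist2.png

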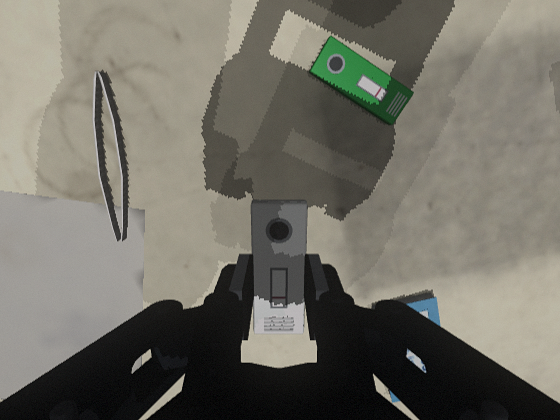

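```bash
python3 -c "
import cv2;cv2.imwrite('pics/side2z.png',cv2.resize(cv2.imread('pics/side2.png')[200:360,200:380],None,fx=3.5,fy=3.5,interpolation=2))"
```

```text
(no output)
```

View pics/side2z.png

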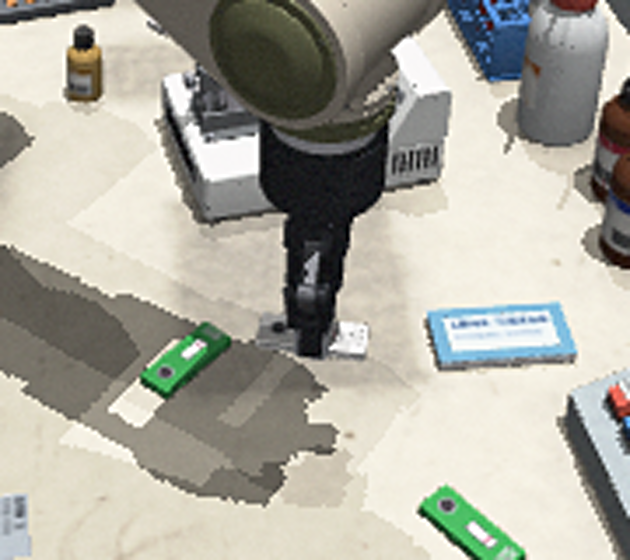

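```bash
cat >> h.py <<'E'
def offs(f,s,vf,vr,u=279,up=.0042):
    z=s["position"][2]+up
    a=ray(f,u,vf,z);b=ray(f,u,vr,z); R=Rn.from_quat(s["ee_rot"]).as_matrix()
    ta=R.T@(a-s["position"]);tb=R.T@(b-s["position"])
    return np.linalg.norm(a-b),(ta+tb)/2   # tool y of cassette centre (+y = towards front/well)
E
python3 - <<'E'
from h import *
from bench import env, kinematics, monitor, eyes
yaw=np.radians(5.9); c=np.array([.5134,.0138]); q=down(yaw+np.pi/2)
env.movel([.4814,-.2969,.17],velocity=.3)
env.reach([*c,.15],q);env.hold(.3)
s=monitor.sense();print(s["clock"],s["position"],np.linalg.norm(s["ee_rot"]-q),s["contact_force"])
f=eyes.grab_frame("wrist");im=cv2.cvtColor(f["frame"],cv2.COLOR_RGB2BGR);cv2.imwrite("pics/w3.png",im)
pickle.dump(({k:np.array(f[k]) for k in("frame","mtx","view")},s),open("f3.pkl","wb"))
x=im[100:360,200:360];x=np.clip((x/255.)**.6*280,0,255).astype(np.uint8)
cv2.imwrite("pics/w3z.png",cv2.resize(x[60:260],None,fx=3,fy=3,interpolation=2))
g=eyes.grab_frame("side");im=cv2.cvtColor(g["frame"],cv2.COLOR_RGB2BGR)
cv2.imwrite("pics/s3z.png",cv2.resize(im[160:280,220:350],None,fx=4.5,fy=4.5,interpolation=2))
E
```

```text
13.9 [0.5134935  0.01320624 0.14998126] 0.0005358367145485038 [0.40436282 0.13719046 0.46650746]
```

View pics/w3z.png

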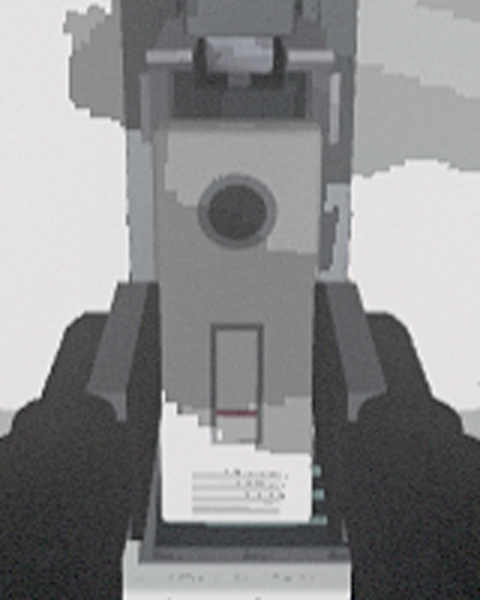

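View pics/s3z.png

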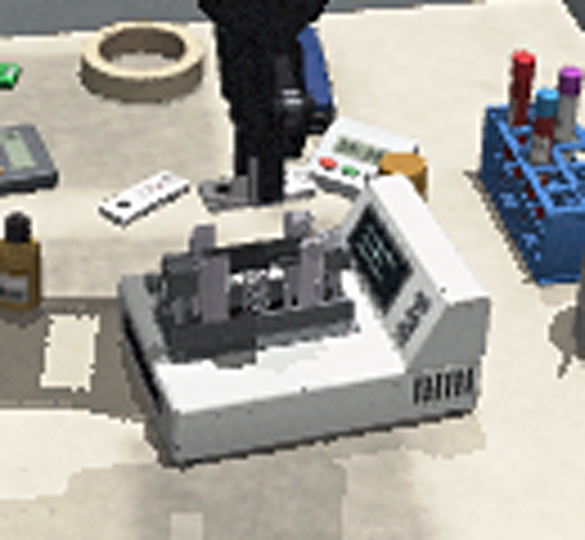

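```bash
python3 - <<'E'
from h import *
f,s=pickle.load(open("f3.pkl","rb"))
P=lambda x,y,z:ray(f,200+(x+.5)/3-.5,160+(y+.5)/3-.5,z)[:2]
z=s["position"][2]+.0042
q=[P(x,y,z) for x,y in((157,127),(321,125),(313,522),(163,523))]
r=np.radians(5.9);R=np.array([[np.cos(r),-np.sin(r)],[np.sin(r),np.cos(r)]])
c=np.mean(q,0);ax=q[2]+q[3]-q[0]-q[1]
print("cas",c,np.linalg.norm(ax)/2,np.degrees(np.arctan2(ax[1],ax[0])),"rel TCP in reader",R.T@(c-s["position"][:2]))
# front post rim in same image
l,rr,e=P(140,105,.118),P(341,105,.118),P(240,52,.118)
print("rim front",R.T@((l+rr)/2-[.5134,.0138]),np.linalg.norm(l-rr),"front edge",R.T@(e-[.5134,.0138]))
E
```

```text
cas [0.51314689 0.01355434] 0.0706299406079991 5.737456131991699 rel TCP in reader [-0.00030899  0.00038189]
rim front [-0.03016143  0.00024505] 0.03802734658330561 front edge [-0.04029224  0.00015272]
```

```bash
python3 - <<'E'
from h import *
from bench import env, kinematics, monitor, eyes
yaw=np.radians(5.9); c=np.array([.5134,.0138]); q=down(yaw+np.pi/2)
env.movel([*c,.126],velocity=.1,frame=q);env.hold(.2)
s=monitor.sense();print(s["position"],s["contact_force"])
hit=env.movel([*c,.088],velocity=.025,guard=3.0)
s=monitor.sense();print(hit,s["clock"],s["position"],s["contact_force"],s["ft_torque"])
g=eyes.grab_frame("side");im=cv2.cvtColor(g["frame"],cv2.COLOR_RGB2BGR)
cv2.imwrite("pics/s4z.png",cv2.resize(im[160:280,220:350],None,fx=4.5,fy=4.5,interpolation=2))
E
```

```text
[0.51369535 0.01379024 0.12659607] [-0.75192564  0.18346731 -0.04676044]
True 15.5 [0.51338383 0.01379591 0.10401441] [0.23285773 0.43912956 3.93232513] [-0.03563617 -0.00869915 -0.01716894]
```

View pics/s4z.png

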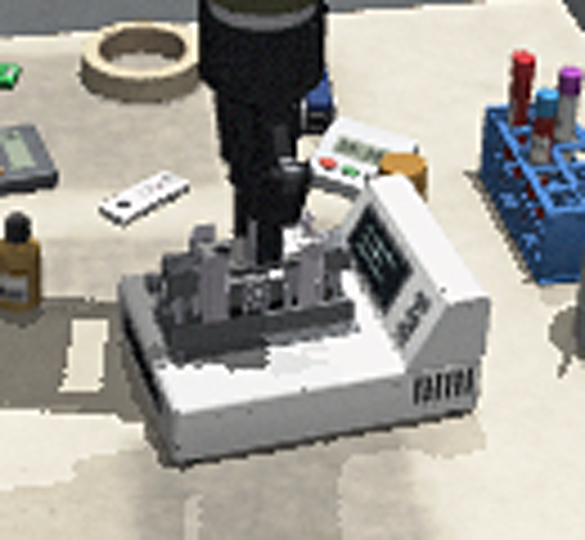

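```bash
python3 - <<'E'
from h import *
from bench import env, kinematics, monitor, eyes
c=np.array([.5134,.0138])
env.release()
env.movel([*c,.165],velocity=.2);env.hold(.1)
s=monitor.sense();print(s["clock"],s["position"],s["contact_force"],s["finger_gap"])
f=eyes.grab_frame("wrist");im=cv2.cvtColor(f["frame"],cv2.COLOR_RGB2BGR)
x=im[130:330,200:360];x=np.clip((x/255.)**.6*280,0,255).astype(np.uint8)
g=eyes.grab_frame("side");im=cv2.cvtColor(g["frame"],cv2.COLOR_RGB2BGR)
y=cv2.resize(im[170:270,225:325],(600,600),interpolation=2)[:600,:320]
y=cv2.resize(im[170:270,235:288],(320,600),interpolation=2)
cv2.imwrite("pics/m5.png",np.hstack([cv2.resize(x,(480,600),interpolation=2),y]))
E
```

```text
16.725 [0.51285523 0.01389871 0.16398924] [-0.65303487 -0.30632346  0.46340654] 1.002613805579152
```

View pics/m5.png

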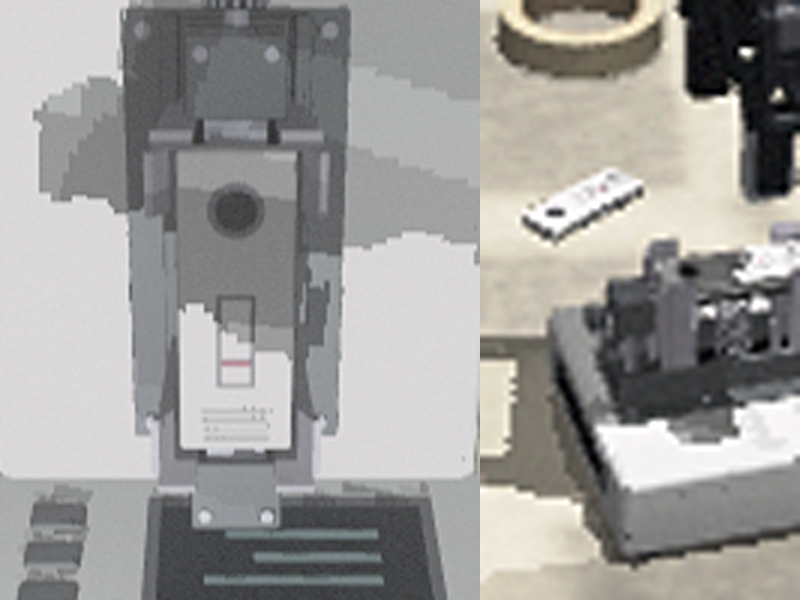

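The cassette sits squarely between the posts with the sample well to the front. Now I'll press it.

```bash
cat > press.py <<'E'
from h import *
from bench import env, kinematics, monitor, eyes
def press(zs,zmin,c=np.array([.5134,.0138]),guard=21):
    env.close_gripper(effort=40)
    env.movel([*c,zs],velocity=.12);env.hold(.15)
    s=monitor.sense();print("start",s["clock"],s["position"],s["contact_force"],s["finger_gap"])
    hit=env.movel([*c,zmin],velocity=.008,guard=guard)
    s=monitor.sense();print("end",hit,s["clock"],s["position"],s["contact_force"],s["ft_torque"])
    return hit
def look(name,c=np.array([.5134,.0138])):
    f=eyes.grab_frame("wrist");im=cv2.cvtColor(f["frame"],cv2.COLOR_RGB2BGR)
    x=im[130:330,200:360];x=np.clip((x/255.)**.6*280,0,255).astype(np.uint8)
    im=cv2.cvtColor(eyes.grab_frame("side")["frame"],cv2.COLOR_RGB2BGR)
    y=cv2.resize(im[205:265,250:282],(320,600),interpolation=2)
    cv2.imwrite(f"pics/{name}.png",np.hstack([cv2.resize(x,(480,600),interpolation=2),y]))
E
python3 - <<'E'
from press import *
press(.113,.0745)
E
```

```text
start 18.325 [0.51383139 0.01372806 0.11382935] [-0.28213456 -0.69186107  1.3731296 ] 0.0019807518631407713
end True 21.9417 [0.51353006 0.01377283 0.08126958] [-6.37352189  0.89097994 15.82273869] [ 0.07898532  1.03834244 -0.01412616]
```

```bash
python3 - <<'E'
from press import *
s=monitor.sense();print(s["clock"],s["position"],s["contact_force"])
c=[.5134,.0138]
for z,v in((.095,.05),(.165,.2)):
    env.movel([*c,z],velocity=v);s=monitor.sense();print(z,s["position"],s["contact_force"])
env.release();env.hold(.1);print(monitor.sense()["clock"]);look("m6")
E
```

```text
21.9417 [0.51353006 0.01377283 0.08126958] [-6.37352189  0.89097994 15.82273869]
0.095 [0.51319502 0.01383659 0.0944981 ] [ 0.2380661  -0.05496907 -0.90682479]
0.165 [0.51306028 0.01387459 0.16421936] [ 0.05953553  0.61958481 -0.63062841]
23.7667
```

View pics/m6.png

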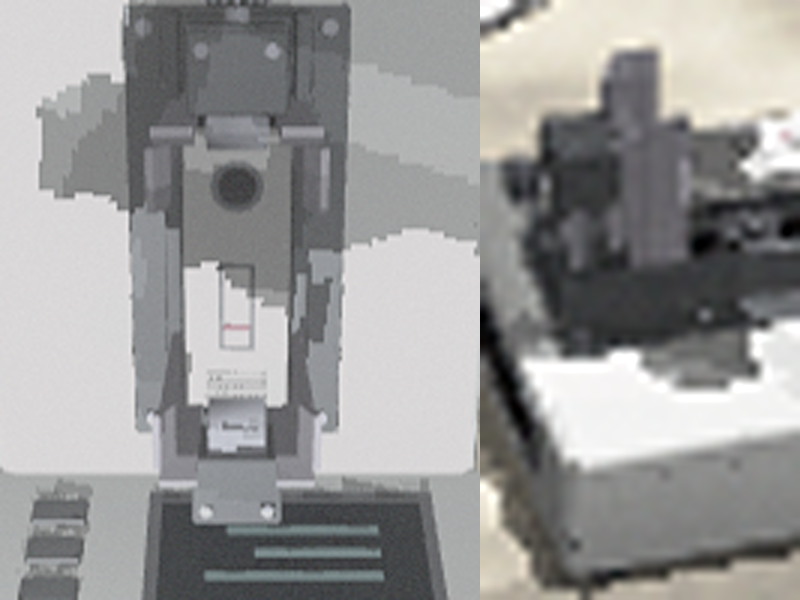

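```bash
python3 - <<'E'
from press import *
f=eyes.grab_frame("wrist");s=monitor.sense()
pickle.dump(({k:np.array(f[k]) for k in("frame","mtx","view")},s),open("f6.pkl","wb"))
im=cv2.cvtColor(f["frame"],cv2.COLOR_RGB2BGR)
x=im[165:285,250:310];x=np.clip((x/255.)**.45*270,0,255).astype(np.uint8)
x=cv2.resize(x,None,fx=6,fy=6,interpolation=2)
cv2.imwrite("pics/z6.png",np.hstack([x[:360],x[360:]]))
E
```

```text
(no output)
```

View pics/z6.png

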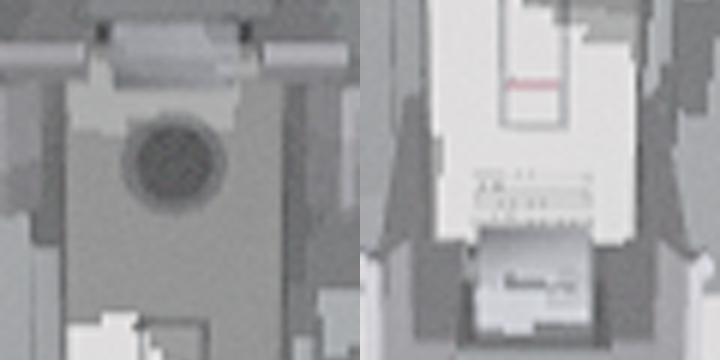

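```bash
python3 - <<'E'
from h import *
f,s=pickle.load(open("f6.pkl","rb"))
for z in (.08,.085,.09):
    a=ray(f,250+176/6,165+60/6-.4,z);b=ray(f,250+177/6,165+600/6-.4,z)
    l=ray(f,250+437/6-60,165+590/6-.4,z);r=ray(f,250+637/6-60,165+590/6-.4,z)
    l2=ray(f,250+65/6,165+120/6-.4,z);r2=ray(f,250+287/6,165+120/6-.4,z)
    m=(a+b)/2;R=np.radians(5.9);d=(m-[.5134,.0138,z])[:2]
    print(z,np.linalg.norm(a-b),np.linalg.norm(l-r),np.linalg.norm(l2-r2),"x off",d@[np.cos(R),np.sin(R)])
E
```

```text
0.08 0.07172224232896286 0.026312832216191406 0.027114181548214204 x off 0.0033387637031762315
0.085 0.07015058344830825 0.025736235680934267 0.026520024940191858 x off 0.0016875166593433631
0.09 0.06857892456765363 0.025159639145677128 0.025925868332169512 x off 3.626961551049456e-05
```

Cassette B is caught: both catch tips overlie its ends, and it measures level and full length at a top height of about 0.086 m. The second one is the white cassette A.

```bash
python3 - <<'E'
from press import *
q=down(np.radians(36.2+90)); c=[.4741,.2407]
env.reach([*c,.10],q)
env.movel([*c,.003],velocity=.1,guard=8); env.hold(.15)
s=monitor.sense();print(s["position"],s["contact_force"])
zg=s["position"][2]
env.close_gripper(effort=35);env.hold(.2)
env.movel([*c,.165],velocity=.25)
s=monitor.sense();print(s["clock"],s["finger_gap"],s["contact_force"])
yaw=np.radians(5.9); c=np.array([.5134,.0138]); q=down(yaw+np.pi/2)
env.reach([*c,.15],q);env.hold(.3)
s=monitor.sense();print(s["clock"],s["position"])
f=eyes.grab_frame("wrist");im=cv2.cvtColor(f["frame"],cv2.COLOR_RGB2BGR)
pickle.dump(({k:np.array(f[k]) for k in("frame","mtx","view")},s),open("f7.pkl","wb"))
x=im[160:360,200:360];x=np.clip((x/255.)**.6*280,0,255).astype(np.uint8)
cv2.imwrite("pics/w7z.png",cv2.resize(x,None,fx=3,fy=3,interpolation=2))
E
```

```text
[0.47436899 0.24079498 0.00351501] [ 0.54438916 -0.77921955 -0.56256118]
27.7083 0.2860027648093763 [-0.05515797 -0.92811107 -0.73045692]
28.925 [0.51338026 0.01458455 0.15002951]
```

View pics/w7z.png

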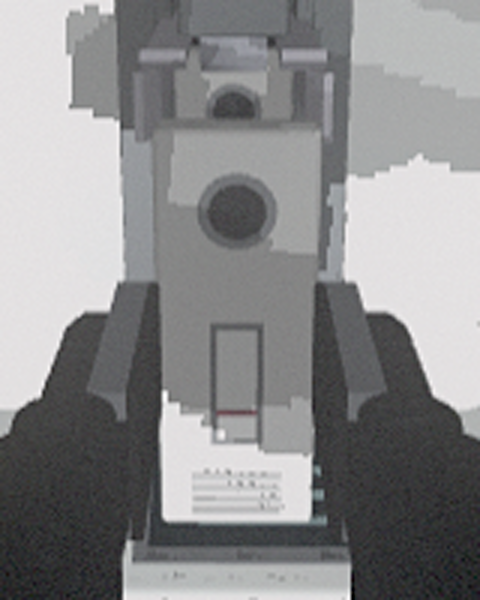

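The held cassette shows the same edges as before (rows 127 and 522 in the crop), with the well to the front, so it's aligned. Lowering it now.

```bash
python3 - <<'E'
from press import *
yaw=np.radians(5.9); c=np.array([.5134,.0138]); q=down(yaw+np.pi/2)
env.movel([*c,.126],velocity=.1,frame=q);env.hold(.2)
hit=env.movel([*c,.092],velocity=.025,guard=3.0)
s=monitor.sense();print(hit,s["clock"],s["position"],s["contact_force"],s["ft_torque"])
env.release()
env.movel([*c,.165],velocity=.2);env.hold(.1)
s=monitor.sense();print(s["clock"],s["position"],s["contact_force"])
look("m8")
E
```

```text
True 30.5583 [0.51342044 0.01379987 0.09888227] [ 1.08761927 -0.3212209   1.47796662] [ 0.02062588 -0.10807246  0.00074762]
31.7583 [0.51280614 0.01390444 0.16386746] [-1.15925852  0.67959189 -0.56953253]
```

View pics/m8.png

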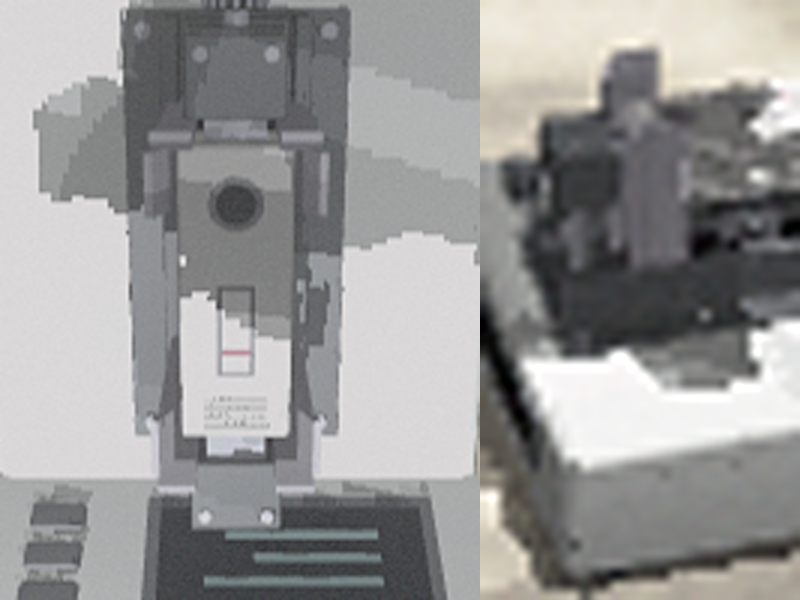

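```bash
python3 - <<'E'
from press import *
press(.108,.082,guard=26)
c=[.5134,.0138]
for z,v in((.1,.05),(.165,.2)):
    env.movel([*c,z],velocity=v)
env.release();env.hold(.1);print(monitor.sense()["clock"]);look("m9")
f=eyes.grab_frame("wrist");s=monitor.sense()
pickle.dump(({k:np.array(f[k]) for k in("frame","mtx","view")},s),open("f9.pkl","wb"))
im=cv2.cvtColor(f["frame"],cv2.COLOR_RGB2BGR)
x=im[165:285,250:310];x=np.clip((x/255.)**.45*270,0,255).astype(np.uint8)
x=cv2.resize(x,None,fx=6,fy=6,interpolation=2)
cv2.imwrite("pics/z9.png",np.hstack([x[:360],x[360:]]))
E
```

```text
start 33.4 [0.51386139 0.01375061 0.10883096] [ 0.34266502  0.19797352 -0.45923881] 0.002629208158635641
end True 35.75 [0.51458369 0.0136843  0.08927787] [-5.01100648  0.04880541 15.88610876] [0.11508001 0.97576774 0.00989186]
37.4917
```

View pics/m9.png

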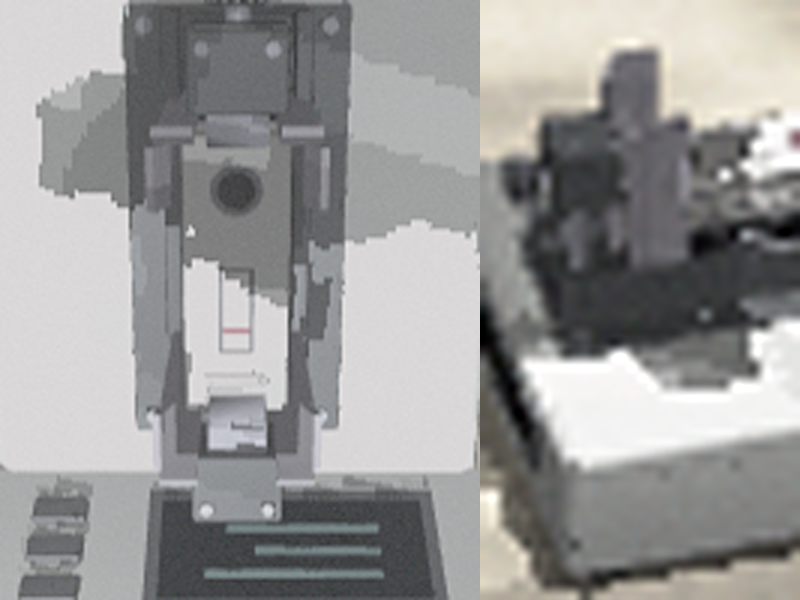

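View pics/z9.png

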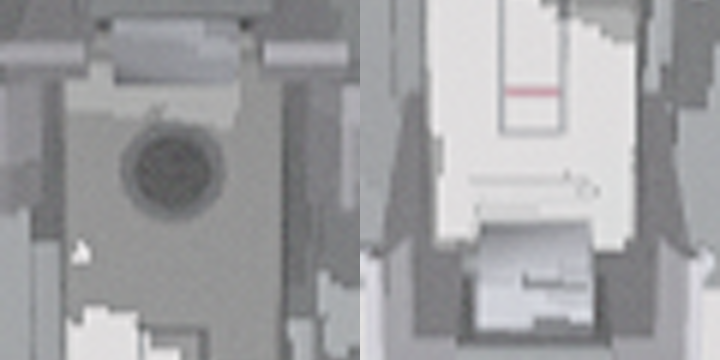

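```bash
python3 - <<'E'
from press import *
env.movel([.5134,.0138,.24],velocity=.2);env.reach([.40,.0138,.30],down(np.radians(95.9)));env.hold(.5)
for n in("side","top"):
    f=eyes.grab_frame(n);im=cv2.cvtColor(f["frame"],cv2.COLOR_RGB2BGR)
    cv2.imwrite(f"pics/{n}10.png",cv2.resize(im[170:280,190:350],None,fx=5,fy=5,interpolation=2) if n=="side" else im)
s=monitor.sense();print(s["clock"],s["contact_force"])
E
```

```text
39.3417 [ 0.65395962  0.73500355 -0.33276963]
```

View pics/side10.png

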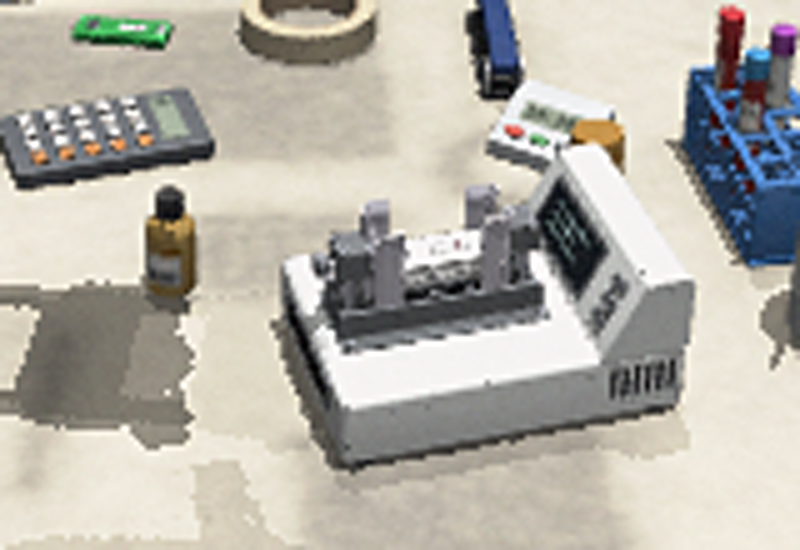

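The side view shows the second cassette level in the column, just below the post tops at about (450,245). The timer and bottle are where they were, so I'm handing in.

```bash
python3 -c "
from bench import job
job.hand_in()"
```

```text
the job is handed in; nothing more can be done
```

Both white cassettes are in the feed column, face up with their sample wells towards the front, and the job is handed in (clock about 39 s of the 67 s allowed). I loaded the one to the right of the reader first, then the one to the left.

- **Pressing:** I pressed each cassette with the shut fingers at 8 mm/s until the force guard stopped the arm. The guard was set at 21 N for the first and 26 N for the second. The stopping heights were 81.3 mm and 89.3 mm, exactly one cassette thickness (8 mm) apart, which fits both reaching the same rubber stop.
- **Caught:** After each release, the wrist pictures showed both catch tips over the cassette's ends. The first also measured level. In the last side picture, about 3 s after the second press, the second cassette still lay level.
- **Other objects:** The timer and the bottle look undisturbed in the last side picture. I took a final top picture but did not view it, so I didn't recheck the lens tissue and most of the bench at the end. I never reached for the green cassettes.
- **Readings that disagreed:**
  - Right after each press the wrist read only about 16 N downward plus 5–6 N sideways, less than the guard values.
  - My first estimate of the reader from the top camera was about 7 mm off the wrist-camera measurement. I used the wrist camera, and both cassettes went in without touching the posts.
  - After the catch, the second cassette appeared about 1 mm further back than the first had.

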